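# Index the turntable home and lock it

### The job

Turn the index table by its crank handle, the shorter way round (never much more than half a turn), until the spring pawl under the cover drops into the notch in the table's rim; the pawl is delicate, so feel for it and stop as soon as it catches. Then push the lock button on the cover fully down, let go, and leave the small parts lying around alone.

Things in the scene. Friction and masses are not known exactly. Their poses are not given: they have to be found in the camera images.
- base: Grey steel base plate, 225 x 170 x 12 mm, screwed to the bench. Origin on the bench top, exactly below the axis of the round table; z up. On the -x side stands the dark steel pawl cover (60 mm deep, 140 mm wide, its roof 48 mm above the bench, reaching over the rim from 62 to 122 mm from the axis), with the lock button on top.
- front (a point): Middle of the pawl cover, 100 mm from the table's axis, 36 mm above the bench. The pawl is clamped by eye somewhere under the cover: seen from the axis it lies up to 0.5 rad (29 degrees) to either side of this point, unseen and not measured.
- notch (a point): On the table's rim, 70 mm from the axis and 36 mm above the bench, at the middle of the only notch (11 mm wide). The table is a bare metal disc of 140 mm with a ring of dark dots on top (top face 36 mm above the bench). It turns for ever either way about the vertical axis through base, with about 0.1 N m of drag. The crank handle stands on the same radius as the notch.
- grip (a point): Point on the axis of the crank handle, 82 mm above the bench, 50 mm from the table's axis. The black handle, 18 mm thick, reaches from 54 to 100 mm above the bench, and spins freely on its own pin. About 2.5 N on it moves the table.
- dial (a joint): Angle of the table in rad, 0 where it stood at the start, growing anticlockwise seen from above; it does not wrap. The notch starts 1.14 to 3.14 rad from the cover's middle on either side. More than 3.7 rad (212 degrees) either way counts as the long way round; when it stands nearly opposite, either way will do.
- pawl (a joint): Travel of the pawl in m: about 0 while it rides on the rim, 0.006 when it has dropped into the notch. It drops by itself (the push at the handle falls off for a moment) and then blocks the table both ways, with 1 mm of play; the pawl sits on a springy arm, so the push at the handle rises by about 5 N per mm of further handle travel. The pawl takes at most 6.5 N at the rim, which is about 9 N at the handle on top of the drag.
- lock (a joint): Travel of the lock button in m: 0 up, 0.008 fully down. It takes about 5 N, and stays where it is left. It must not be pushed while the pawl is not in the notch.
- lock_top (a point): Top centre of the lock button, a steel disc 22 mm across on the cover, 100 mm from the table's axis; 69 mm above the bench when up, 61 mm when down.
- ring: Loose steel bearing ring, 58 mm across and 15 mm high, lying beside the base; origin under its centre. To be left alone.
- plug: Loose spark plug, 90 mm long, lying behind the base. To be left alone.
- spring: Loose valve spring, 31 mm across and 48 mm high, standing beside the base. To be left alone.

How it is judged:
On the way, in this order (a step that is already met when the one before it is completed fails the run):
1. the pawl has dropped into the notch, the lock still up (value of joint pawl above 0.0045 m and value of joint lock below 0.003 m), for 0.2 s.
2. the lock button is down (value of joint lock above 0.0065 m), for 0.1 s.
At the end, for the whole second after the job is handed in: the pawl stands in the notch (at least 4.5 mm of its 6 mm drop), the lock button is down (at least 6.5 of 8 mm), the table is at rest and within 3.7 rad of where it started (value of joint pawl above 0.0045 m and value of joint lock above 0.0065 m and velocity of joint dial between -0.05 and 0.05 rad/s and value of joint dial between -3.7 and 3.7 rad); the robot touches nothing.
It fails at once if the table was turned the long way (over 3.7 rad from its start) (value of joint dial above 3.7 rad or value of joint dial below -3.7 rad).
It fails at once if the pawl was loaded with more than 6.5 N (contact force between pawl and dial above 6.5 N).
It fails at once if the lock was pushed while the pawl was out of the notch (value of joint lock above 0.003 m and value of joint pawl below 0.003 m).
It fails at once if a small part was moved by more than 15 mm (distance of any of ring, plug, spring from where it was at the start of the episode above 0.015 m).
It also fails if it takes over 72 s, if anything falls off the work surface, if the arm or the gripper's body presses on something with over 40 N, if the wrist force passes 120 N, or if a joint passes its speed limit or range.

### The arm

A 6-joint arm with a two-finger parallel gripper is mounted at the origin on a cart in front of the work surface, level with it; the furniture and walls round the work are solid. World frame = base frame: x ahead of the robot, y to its left, z up, the work surface at z = 0. Lengths are in m, angles in rad, forces in N, time in s.
With the tool pointing down it reaches from about 0.25 to 0.775 m from the base axis. Payload 4 kg.
Tool frame: the origin (TCP) lies on the centre line of the jaws, within the pads' length; the fingertips stand 25 mm ahead of it and the grasp point (between the pads) lies 6 mm ahead of it; z points along the fingers, y is the line along which they close (so a half turn about z gives the same grasp; the last joint's range is limited). The gripper opens to 94 mm and grips with 3 to 60 N. Pads are 16 mm wide; open, the fingers measure 119 mm over their backs; the gripper's body (75 mm by 177 mm) begins 78 mm behind the grasp point.
Start: joints at [-0.795, 0.087, 1.371, -0, 1.684, -0.103], TCP at [0.423, -0.351, 0.231] pointing down, gripper open.
Joint ranges: [-3.1, 3.1], [-0.76, 2.03], [0.27, 2.55], [-1.08, 4.22], [0.17, 2.65], [-2.57, 2.57]. Speed limits (rad/s): [2.79, 2.79, 3.14, 3.14, 3.14, 3.14].

### API

Orientations are given as [roll, pitch, yaw] about the fixed x, y, z axes, in that order (R = Rz(yaw) Ry(pitch) Rx(roll)).
In Python, from bench import robot, imaging gives the robot as it stands. The module is installed in compiled form; this text tells all that it offers.
- The arm moves only by the tool drive_tool, never from a script. Its argument "series" is a list of rows, each a list of 3 entries, a list of its own where there are three numbers: the finger opening in m, from 0 to 0.094, then the shift along the tool's x, y, z in m, then the turn, a rotation vector about the tool's x, y, z in rad. A call has 1 to 5 rows; each row is the pose to reach, as a shift and turn from the pose commanded when the call began, along the tool's axes at that moment; what a row does not reach only later rows make up. A row lasts 1/8 s, in which the tool goes at most 62.5 mm and 10.7 degrees, less where a joint would pass 70% of its speed; a pose out of reach is approached as far as the arm can. A call with a gripper value outside its range is refused whole. The fingers move at their own pace and stop on an object; the grip force is fixed at half the most. Time passes only in rows, so rows that repeat a pose let the fingers close. It gives the time, the measured TCP pose, the force, the opening and the grip force at its end, in the units of the state.
- robot.get_obs(): the state, without advancing time (a new reading comes with each control period).
- imaging.snapshot(name): name is "scene" or "side" or "wrist"; returns the picture (480x640x3 uint8, red, green, blue); there is no depth.
- imaging.get_calibration(name): a dict with "intrinsics" (3x3 intrinsics, pixels), "position" and "rotation" of the camera in the world. Camera axes: x right, y up, looking along -z (the intrinsics and any distortion apply to the point x, -y, -z); pixel columns grow to the right and rows downward; lengths in m; the calibration is good to about 2 mm. A picture is of the moment at which its call begins: read the wrist's pose just before it. get_calibration takes no time and is no camera call; for the wrist camera it gives the pose at the moment of the call.
- robot.close_job(): hands the job in; it is judged then, once.
The state is a dict: "time": time; "joint_positions": joint angles; "qvel": joint speeds; "joint_torque": joint torques, N m; "tool_pos": TCP position; "ee_rot": TCP orientation; "wrist_force": force on the tool from outside, world axes, zero at the start; "wrist_torque": the same for the moment, N m; "width": finger opening in m; "finger_force": force on a finger pad.
Only numpy, scipy, OpenCV 4.12 (cv2) and the standard library are available. Lean on these libraries where they do the work, as an engineer would, in place of code of your own. Each camera call takes 0.05 s, during which the arm holds its last target. There are 200 camera calls.

## Working session

There is one attempt and no reset: what is moved stays moved. The work goes in short steps, Python scripts to look and compute and a tool call to move; the robot and the scene stay as the last step left them, time stands still between calls to the robot, and variables do not carry over. Pictures are saved under pics/ and viewed, at most 10 in all, crops included, and the job is handed in when it is done.

Besides the shell and the picture viewer there is one more tool, called after "Request:" as name(argument=value, ...) on one line, values as JSON. drive_tool: Moves the arm, as the interface text tells. Its arguments: {"type":"object","properties":{"series":{"type":"array"}},"required":["series"]}

```bash
mkdir -p pics; python3 - <<'E'
from bench import robot, imaging
import cv2,numpy as np
o=robot.get_obs();print({k:np.round(v,3).tolist() for k,v in o.items()})
for n in("scene","side"):
    cv2.imwrite(f"pics/{n}0.png",imaging.snapshot(n)[:,:,::-1]);c=imaging.get_calibration(n);print(n,{k:np.round(v,4).tolist() if not isinstance(v,str) else v for k,v in c.items()})
E
```

```text
{'time': 0.0, 'joint_positions': [-0.795, 0.088, 1.372, -0.0, 1.684, -0.103], 'qvel': [-0.0, 0.001, 0.001, -0.001, 0.0, 0.0], 'joint_torque': [-0.0, -34.017, -30.243, 0.072, 0.033, -0.0], 'tool_pos': [0.423, -0.351, 0.229], 'ee_rot': [-3.139, -0.0, 0.879], 'wrist_force': [-0.385, -0.142, 0.825], 'wrist_torque': [0.013, -0.013, -0.011], 'finger_force': 0.0, 'width': 0.094}
scene {'intrinsics': [[440.4799, 0.0, 318.7329], [0.0, 440.4799, 228.6824], [0.0, 0.0, 1.0]], 'position': [0.0127, -0.4874, 0.5856], 'rotation': [0.9158, -0.0015, -1.0261]}
side {'intrinsics': [[523.8855, 0.0, 320.093], [0.0, 523.8855, 238.0069], [0.0, 0.0, 1.0]], 'position': [0.515, -0.8072, 0.5864], 'rotation': [0.9469, -0.0017, -0.1107]}
```

View pics/scene0.png

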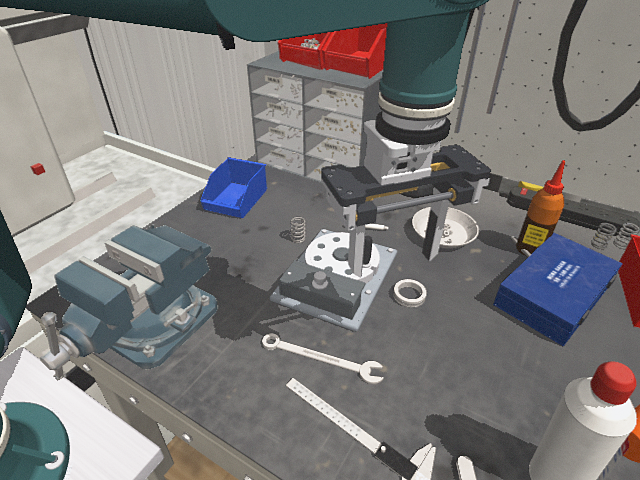

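View pics/side0.png

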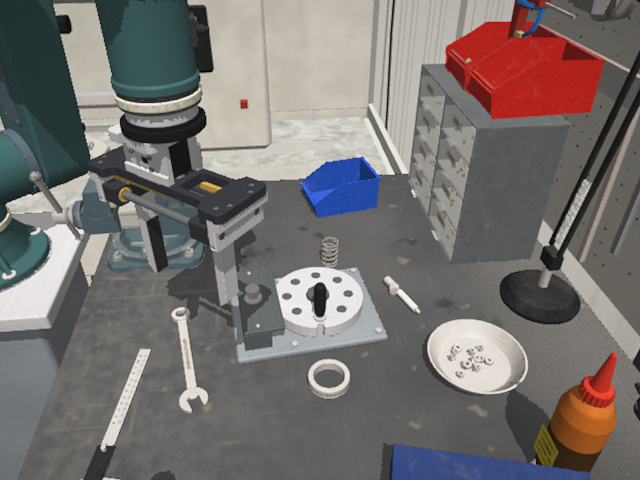

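The scene view shows the cover with its button near (320,275) and the handle partly hidden at (367,250). The side view shows the button at (253,288), the handle at (320,300) and a notch around (321,328). I'll enlarge both.

```bash
python3 - <<'E'
import cv2,numpy as np
a=cv2.imread("pics/side0.png")[240:400,220:400];b=cv2.imread("pics/scene0.png")[210:340,260:410]
a=cv2.resize(a,(450,400),interpolation=2);b=cv2.resize(b,None,fx=400/130,fy=400/130,interpolation=2)[:, :345] if 0 else cv2.resize(b,(350,303),interpolation=2)
o=np.zeros((400,800,3),np.uint8);o[:,:450]=a;o[:303,450:]=b
cv2.imwrite("pics/crop.png",o)
E
```

```text
(no output)
```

View pics/crop.png

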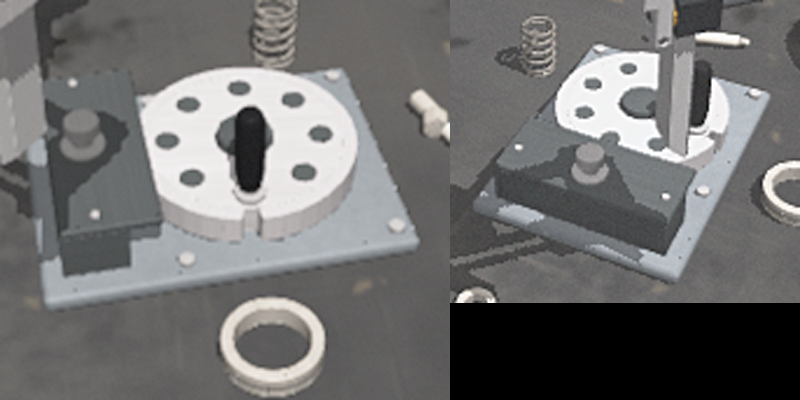

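```bash
cat > h.py <<'E'
import numpy as np,cv2
from scipy.spatial.transform import Rotation as R
from bench import robot,imaging
def P(n):
    c=imaging.get_calibration(n);K=np.array(c["intrinsics"]);r=np.array(c["rotation"])
    r=R.from_euler('xyz',r).as_matrix() if r.size==3 else r
    Rc=np.diag([1,-1,-1])@r.T
    return K@np.c_[Rc,-Rc@np.array(c["position"])]
def tri(A,B,a,b):
    X=cv2.triangulatePoints(A,B,np.array(a,float).reshape(2,1),np.array(b,float).reshape(2,1))[:,0];X=X[:3]/X[3]
    e=lambda M,p:np.linalg.norm((M@np.r_[X,1])[:2]/(M@np.r_[X,1])[2]-p)
    return X,e(A,a),e(B,b)
def plane(M,p,z):
    H=np.c_[M[:,:2],M[:,2]*z+M[:,3]];x=np.linalg.solve(H,[*p,1]);return x[:2]/x[2]
E
python3 - <<'E'
from h import *
A,B=P("side"),P("scene")
S=lambda x,y:(220+x/2.5,240+y/2.5); C=lambda x,y:(260+(x-450)*150/350,210+y*130/303)
for n,a,b in[("button",(81,117),(590,150)),("hub",(244,137),(640,102)),("htop",(249.5,111),(702,65)),("cs+y",(72,83),(518,147)),("cs-y",(95,214),(666,197)),("b+x+y",(334,75),(600,48)),("b+x-y",(397,226),(753,93)),("b-x-y",(187,259),(702,190))]:
    X,e,f=tri(A,B,S(*a),C(*b));print(n,X.round(4),round(e,1),round(f,1))
print("notch",plane(A,S(253,211),.036)); print("hub.04",plane(A,S(244,137),.04),plane(B,C(640,102),.04))
for z,p in((.069,(81,117)),):print(plane(A,S(*p),z))
print("ring",plane(A,S(273,340),.015),"spring",plane(A,S(275,5),.03))
for q in ((334,75),(397,226),(187,259)):print(plane(A,S(*q),.014))
for q in ((72,83),(95,214)):print(plane(A,S(*q),.049))
E
```

```text
button [ 0.4807 -0.2071  0.0694] 0.2 0.3
hub [ 0.5803 -0.1956  0.0349] 0.5 0.6
htop [ 0.5775 -0.2476  0.0995] 0.4 0.4
cs+y [ 0.4739 -0.1477  0.048 ] 0.1 0.1
cs-y [ 0.4867 -0.2674  0.0479] 0.3 0.3
b+x+y [ 0.6512 -0.1154  0.0127] 0.1 0.1
b+x-y [ 0.6661 -0.2601  0.0116] 0.2 0.2
b-x-y [ 0.5381 -0.274   0.0126] 0.1 0.1
notch [ 0.57814942 -0.26258584]
hub.04 [ 0.57931391 -0.20237857] [ 0.57627219 -0.19717637]
[ 0.48081419 -0.20617694]
ring [ 0.58040801 -0.34060232] spring [ 0.61773697 -0.05322878]
[ 0.65086498 -0.11708746]
[ 0.66530201 -0.26270991]
[ 0.53794828 -0.27543965]
[ 0.47395596 -0.14905295]
[ 0.48689401 -0.26801999]
```

Triangulation puts the axis at about (0.580, -0.197), base yaw at 0.106 and the handle at (0.5775, -0.2475), which is -93° from the axis. The cover's middle is at -174°, so I turn clockwise by 0.9 to 1.9 rad.

Request:
drive_tool(series=[[0.094,[0.036,0.011,0.01],[0,0,0.176]],[0.094,[0.072,0.022,0.02],[0,0,0.352]],[0.094,[0.107,0.032,0.04],[0,0,0.528]],[0.094,[0.143,0.043,0.06],[0,0,0.704]],[0.094,[0.178,0.054,0.08],[0,0,0.879]]])

```text
time: 0.72
tool_pos: [0.5793, -0.2474, 0.1492]
ee_rot: [-3.141, 0.001, -0.006]
wrist_force: [0.3, 0.2, 0.5]
width: 0.0938
finger_force: 0.0
```

Request:
drive_tool(series=[[0.06,[-0.002,0,0.02],[0,0,0]],[0.05,[-0.002,0,0.042],[0,0,0]],[0.04,[-0.002,0,0.063],[0,0,0]],[0.03,[-0.002,0,0.063],[0,0,0]],[0.03,[-0.002,0,0.063],[0,0,0]]])

```text
time: 1.35
tool_pos: [0.5769, -0.2485, 0.088]
ee_rot: [3.141, -0.001, -0.0]
wrist_force: [0.9, -0.4, 0.8]
width: 0.0473
finger_force: 0.0
```

```bash
python3 - <<'E'
from h import *
i=imaging.snapshot("side")[200:400,200:400][:,:,::-1];w=imaging.snapshot("wrist")[:,:,::-1]
o=np.zeros((400,800,3),np.uint8);o[:,:400]=cv2.resize(i,(400,400),interpolation=2);o[:300,400:]=cv2.resize(w,(400,300))
cv2.imwrite("pics/c2.png",o)
E
```

```text
(no output)
```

View pics/c2.png

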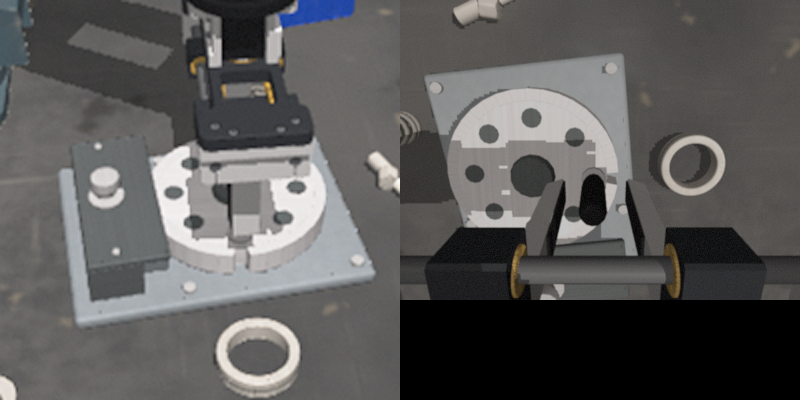

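The wrist view shows the handle at (593,200), midway between the fingers at 560 and 628, so I'll close the gripper.

Request:
drive_tool(series=[[0.03,[0,0,0],[0,0,0]],[0.022,[0,0,0],[0,0,0]],[0.014,[0,0,0],[0,0,0]],[0.01,[0,0,0],[0,0,0]],[0.01,[0,0,0],[0,0,0]]])

```text
time: 2.08
tool_pos: [0.5769, -0.2473, 0.088]
ee_rot: [-3.14, -0.0, 0.0]
wrist_force: [-1.1, 5.0, 4.3]
width: 0.0173
finger_force: 30.0
```

Request:
drive_tool(series=[[0.01,[-0.0045,-0.0004,0],[0,0,0]],[0.01,[-0.0089,-0.0013,0],[0,0,0]],[0.01,[-0.0132,-0.0025,0],[0,0,0]],[0.01,[-0.0174,-0.0042,0],[0,0,0]],[0.01,[-0.0214,-0.0062,0],[0,0,0]]])

```text
time: 2.7
tool_pos: [0.5573, -0.2424, 0.088]
ee_rot: [3.14, -0.005, 0.0]
wrist_force: [4.3, 1.7, 0.5]
width: 0.0176
finger_force: 30.0
```

```bash
python3 - <<'E'
from h import *
import time
for _ in range(4):
    o=robot.get_obs();print(np.round(o["time"],3),o["tool_pos"].round(4) if hasattr(o["tool_pos"],'round') else o["tool_pos"],o["wrist_force"]); imaging.snapshot("wrist")
E
```

```text
2.7 [ 0.5573 -0.2424  0.088 ] [4.31925549 1.73877921 0.49326627]
2.75 [ 0.5568 -0.2421  0.088 ] [4.34094249 3.23691871 1.18542051]
2.8 [ 0.5567 -0.2422  0.088 ] [3.46151403 2.7394689  0.85653156]
2.85 [ 0.5567 -0.2422  0.088 ] [5.00228049 2.32757038 1.6350673 ]
```

```bash
cat > m.py <<'E'
# usage: m.py phi_cmd -> averaged tangential (resisting) / radial (outward) force, actual phi, next shifts
import sys;from h import *
p=float(sys.argv[1]);F=[];X=[]
for _ in range(3):
    imaging.snapshot("wrist");o=robot.get_obs();F.append(o["wrist_force"]);X.append(o["tool_pos"])
F=np.mean(F,0);X=np.mean(X,0);d=X[:2]-[.580,-.1967];t=np.arctan2(d[1],d[0])
T=np.array([np.sin(t),-np.cos(t)]);U=np.array([np.cos(t),np.sin(t)])
print("t%.2f"%o["time"],"phi %.3f r %.1f Ft %.2f Fr %.2f"%((-1.627-t)%(2*np.pi),1e3*np.hypot(*d),-F[:2]@T,F[:2]@U))
q=lambda a:50*np.array([np.cos(-1.627-a),-np.sin(-1.627-a)])
for s in(1,2,3,4):print(s,(q(p+s/50)-q(p)).round(2))
E
```

Request:
drive_tool(series=[[0.01,[-0.0037,-0.0025,0],[0,0,0]],[0.01,[-0.0072,-0.0053,0],[0,0,0]],[0.01,[-0.0102,-0.0086,0],[0,0,0]],[0.01,[-0.0128,-0.0116,0],[0,0,0]]])

```text
time: 3.4
tool_pos: [0.5425, -0.2315, 0.088]
ee_rot: [3.139, -0.001, -0.001]
wrist_force: [3.0, -2.4, 1.2]
width: 0.0176
finger_force: 30.0
```

```bash
python3 m.py .8
```

```text
t3.55 phi 0.779 r 51.2 Ft 2.42 Fr -0.32
1 [-0.65 -0.76]
2 [-1.28 -1.54]
3 [-1.9  -2.32]
4 [-2.5  -3.12]
```

Request:
drive_tool(series=[[0.01,[-0.0006,-0.0008,0],[0,0,0]],[0.01,[-0.0013,-0.0015,0],[0,0,0]],[0.01,[-0.0019,-0.0023,0],[0,0,0]]])

```text
time: 3.92
tool_pos: [0.5404, -0.229, 0.088]
ee_rot: [3.14, 0.0, -0.001]
wrist_force: [0.7, -3.2, 5.3]
width: 0.0174
finger_force: 30.0
```

```bash
python3 m.py .86
```

```text
t4.08 phi 0.835 r 51.1 Ft 2.80 Fr 2.51
1 [-0.6 -0.8]
2 [-1.19 -1.61]
3 [-1.75 -2.43]
4 [-2.31 -3.27]
```

Request:
drive_tool(series=[[0.01,[-0.0006,-0.0008,0],[0,0,0]],[0.01,[-0.0012,-0.0016,0],[0,0,0]],[0.01,[-0.0018,-0.0024,0],[0,0,0]]])

```text
time: 4.45
tool_pos: [0.5385, -0.2266, 0.088]
ee_rot: [3.14, 0.0, -0.0]
wrist_force: [0.9, -4.7, 5.2]
width: 0.0174
finger_force: 30.0
```

```bash
python3 m.py .92
```

```text
t4.60 phi 0.893 r 51.1 Ft 3.02 Fr 2.85
1 [-0.55 -0.83]
2 [-1.09 -1.68]
3 [-1.6  -2.53]
4 [-2.11 -3.4 ]
```

Request:
drive_tool(series=[[0.01,[-0.0006,-0.0008,0],[0,0,0]],[0.01,[-0.0011,-0.0017,0],[0,0,0]],[0.01,[-0.0016,-0.0025,0],[0,0,0]]])

```text
time: 4.97
tool_pos: [0.5369, -0.2242, 0.0879]
ee_rot: [3.14, 0.0, -0.0]
wrist_force: [-0.7, -5.1, 4.4]
width: 0.0171
finger_force: 30.0
```

```bash
python3 m.py .98
```

```text
t5.12 phi 0.952 r 51.1 Ft 2.82 Fr 2.55
1 [-0.5  -0.87]
2 [-0.98 -1.74]
3 [-1.45 -2.63]
4 [-1.9  -3.52]
```

Request:
drive_tool(series=[[0.01,[-0.0006,-0.0009,0],[0,0,0]],[0.01,[-0.0012,-0.0017,0],[0,0,0]],[0.01,[-0.0017,-0.0026,0],[0,0,0]]])

```text
time: 5.5
tool_pos: [0.5352, -0.2213, 0.0879]
ee_rot: [3.14, 0.0, -0.0]
wrist_force: [0.4, -3.6, 5.5]
width: 0.0172
finger_force: 30.0
```

```bash
python3 m.py 1.04
```

```text
t5.65 phi 1.015 r 51.2 Ft 3.10 Fr 1.80
1 [-0.45 -0.89]
2 [-0.88 -1.8 ]
3 [-1.29 -2.71]
4 [-1.68 -3.63]
```

Request:
drive_tool(series=[[0.01,[-0.0005,-0.0009,0],[0,0,0]],[0.01,[-0.0009,-0.0018,0],[0,0,0]],[0.01,[-0.0013,-0.0027,0],[0,0,0]]])

```text
time: 6.02
tool_pos: [0.5338, -0.2187, 0.0879]
ee_rot: [3.14, 0.001, -0.0]
wrist_force: [0.3, -4.2, 4.9]
width: 0.0174
finger_force: 30.0
```

```bash
python3 m.py 1.10
```

```text
t6.17 phi 1.072 r 51.2 Ft 2.89 Fr 2.03
1 [-0.39 -0.92]
2 [-0.77 -1.85]
3 [-1.13 -2.78]
4 [-1.46 -3.72]
```

Request:
drive_tool(series=[[0.01,[-0.0004,-0.0009,0],[0,0,0]],[0.01,[-0.0008,-0.0019,0],[0,0,0]],[0.01,[-0.0011,-0.0028,0],[0,0,0]]])

```text
time: 6.55
tool_pos: [0.5325, -0.2158, 0.0879]
ee_rot: [3.14, 0.001, -0.0]
wrist_force: [-0.8, -3.0, 6.2]
width: 0.0175
finger_force: 30.0
```

```bash
python3 m.py 1.16
```

```text
t6.70 phi 1.135 r 51.2 Ft 2.87 Fr 1.62
1 [-0.34 -0.94]
2 [-0.66 -1.89]
3 [-0.96 -2.84]
4 [-1.24 -3.8 ]
```

Request:
drive_tool(series=[[0.01,[-0.0004,-0.0009,0],[0,0,0]],[0.01,[-0.0007,-0.0019,0],[0,0,0]],[0.01,[-0.001,-0.0028,0],[0,0,0]]])

```text
time: 7.08
tool_pos: [0.5315, -0.213, 0.0879]
ee_rot: [3.14, 0.001, -0.0]
wrist_force: [-1.0, -4.2, 6.5]
width: 0.0173
finger_force: 30.0
```

```bash
python3 m.py 1.22
```

```text
t7.22 phi 1.193 r 51.2 Ft 2.74 Fr 1.93
1 [-0.28 -0.96]
2 [-0.54 -1.92]
3 [-0.78 -2.9 ]
4 [-1.01 -3.87]
```

Request:
drive_tool(series=[[0.01,[-0.0003,-0.001,0],[0,0,0]],[0.01,[-0.0006,-0.0019,0],[0,0,0]],[0.01,[-0.0008,-0.0029,0],[0,0,0]]])

```text
time: 7.6
tool_pos: [0.5307, -0.2102, 0.0879]
ee_rot: [3.14, 0.001, -0.0]
wrist_force: [-0.6, -4.0, 6.5]
width: 0.0173
finger_force: 30.0
```

```bash
python3 m.py 1.28
```

```text
t7.75 phi 1.250 r 51.2 Ft 3.69 Fr 2.02
1 [-0.22 -0.97]
2 [-0.43 -1.95]
3 [-0.61 -2.94]
4 [-0.77 -3.92]
```

Request:
drive_tool(series=[[0.01,[-0.0002,-0.0005,0],[0,0,0]],[0.01,[-0.0003,-0.001,0],[0,0,0]],[0.01,[-0.0003,-0.0015,0],[0,0,0]]])

```text
time: 8.12
tool_pos: [0.5302, -0.2087, 0.0879]
ee_rot: [3.14, 0.001, -0.0]
wrist_force: [-0.9, -2.8, 7.0]
width: 0.0173
finger_force: 30.0
```

```bash
python3 m.py 1.31
```

```text
t8.28 phi 1.288 r 51.1 Ft 1.81 Fr 2.13
1 [-0.19 -0.98]
2 [-0.37 -1.97]
3 [-0.52 -2.95]
4 [-0.66 -3.94]
```

Request:
drive_tool(series=[[0.01,[-0.0001,-0.0005,0],[0,0,0]],[0.01,[-0.0002,-0.001,0],[0,0,0]],[0.01,[-0.0003,-0.0015,0],[0,0,0]]])

```text
time: 8.65
tool_pos: [0.5297, -0.2062, 0.0879]
ee_rot: [-3.141, 0.002, -0.0]
wrist_force: [-1.7, -1.7, 6.6]
width: 0.0176
finger_force: 30.0
```

```bash
python3 m.py 1.34
```

```text
t8.80 phi 1.329 r 51.2 Ft 0.65 Fr 2.15
1 [-0.16 -0.99]
2 [-0.31 -1.98]
3 [-0.43 -2.97]
4 [-0.54 -3.96]
```

Request:
drive_tool(series=[[0.01,[-0.0001,-0.0005,0],[0,0,0]],[0.01,[-0.0002,-0.001,0],[0,0,0]],[0.01,[-0.0002,-0.001,0],[0,0,0]]])

```text
time: 9.18
tool_pos: [0.5295, -0.2051, 0.0879]
ee_rot: [-3.141, 0.002, -0.0]
wrist_force: [-1.4, -1.6, 7.5]
width: 0.0173
finger_force: 30.0
```

```bash
python3 m.py 1.36
```

```text
t9.32 phi 1.349 r 51.2 Ft 0.82 Fr 1.95
1 [-0.14 -0.99]
2 [-0.27 -1.98]
3 [-0.37 -2.98]
4 [-0.46 -3.97]
```

Request:
drive_tool(series=[[0.01,[-0.0001,-0.0005,0],[0,0,0]],[0.01,[-0.0001,-0.001,0],[0,0,0]],[0.01,[-0.0001,-0.001,0],[0,0,0]]])

```text
time: 9.7
tool_pos: [0.5294, -0.2042, 0.0879]
ee_rot: [-3.141, 0.002, -0.0]
wrist_force: [-1.8, -0.5, 7.6]
width: 0.017
finger_force: 30.0
```

```bash
python3 m.py 1.38
```

```text
t9.85 phi 1.368 r 51.1 Ft 0.99 Fr 2.16
1 [-0.12 -0.99]
2 [-0.23 -1.99]
3 [-0.31 -2.98]
4 [-0.38 -3.98]
```

Request:
drive_tool(series=[[0.01,[-0.0001,-0.0005,0],[0,0,0]],[0.01,[-0.0001,-0.001,0],[0,0,0]],[0.01,[-0.0001,-0.001,0],[0,0,0]]])

```text
time: 10.22
tool_pos: [0.5294, -0.2037, 0.0879]
ee_rot: [3.141, 0.002, -0.0]
wrist_force: [-2.1, -2.8, 7.8]
width: 0.0171
finger_force: 30.0
```

```bash
python3 m.py 1.40
```

```text
t10.38 phi 1.376 r 51.1 Ft 2.37 Fr 1.79
1 [-0.1  -0.99]
2 [-0.19 -1.99]
3 [-0.25 -2.99]
4 [-0.3  -3.99]
```

Request:
drive_tool(series=[[0.01,[-0.0001,-0.0005,0],[0,0,0]],[0.01,[-0.0001,-0.001,0],[0,0,0]],[0.01,[-0.0001,-0.001,0],[0,0,0]]])

```text
time: 10.75
tool_pos: [0.5293, -0.2033, 0.0879]
ee_rot: [3.14, 0.002, -0.0]
wrist_force: [-1.3, -5.0, 6.1]
width: 0.0173
finger_force: 30.0
```

```bash
python3 m.py 1.42
```

```text
t10.90 phi 1.385 r 51.1 Ft 4.29 Fr 1.57
1 [-0.08 -1.  ]
2 [-0.15 -1.99]
3 [-0.19 -2.99]
4 [-0.22 -3.99]
```

Request:
drive_tool(series=[[0.01,[0,-0.0005,0],[0,0,0]],[0.01,[-0.0001,-0.001,0],[0,0,0]],[0.01,[-0.0001,-0.001,0],[0,0,0]]])

```text
time: 11.28
tool_pos: [0.5292, -0.2029, 0.0879]
ee_rot: [3.139, 0.002, -0.001]
wrist_force: [-1.2, -4.8, 5.8]
width: 0.0172
finger_force: 30.0
```

```bash
python3 m.py 1.44
```

```text
t11.43 phi 1.393 r 51.1 Ft 5.15 Fr 2.33
1 [-0.06 -1.  ]
2 [-0.11 -2.  ]
3 [-0.13 -3.  ]
4 [-0.14 -4.  ]
```

The handle has stalled and the push keeps rising, so the pawl has caught. I'll relax the push and then release.

Request:
drive_tool(series=[[0.01,[0,0.0015,0],[0,0,0]],[0.01,[0,0.003,0],[0,0,0]],[0.01,[0,0.003,0],[0,0,0]]])

```text
time: 11.8
tool_pos: [0.5294, -0.204, 0.0879]
ee_rot: [-3.14, 0.002, -0.0]
wrist_force: [-1.3, -1.5, 7.2]
width: 0.0171
finger_force: 30.0
```

```bash
python3 m.py 1.38
```

```text
t11.95 phi 1.371 r 51.2 Ft 0.82 Fr 1.62
1 [-0.12 -0.99]
2 [-0.23 -1.99]
3 [-0.31 -2.98]
4 [-0.38 -3.98]
```

Request:
drive_tool(series=[[0.01,[0.0001,0.0015,0],[0,0,0]],[0.01,[0.0002,0.003,0],[0,0,0]],[0.01,[0.0002,0.003,0],[0,0,0]]])

```text
time: 12.32
tool_pos: [0.5297, -0.2063, 0.0879]
ee_rot: [-3.139, 0.001, 0.0]
wrist_force: [-1.9, 1.2, 7.7]
width: 0.0175
finger_force: 30.0
```

```bash
python3 m.py 1.32
```

```text
t12.47 phi 1.327 r 51.2 Ft -1.04 Fr 0.89
1 [-0.18 -0.98]
2 [-0.35 -1.97]
3 [-0.49 -2.96]
4 [-0.62 -3.95]
```

Request:
drive_tool(series=[[0.01,[0.0001,0.0007,0],[0,0,0]],[0.01,[0.0003,0.0015,0],[0,0,0]],[0.01,[0.0003,0.0015,0],[0,0,0]]])

```text
time: 12.85
tool_pos: [0.5298, -0.207, 0.0879]
ee_rot: [-3.137, 0.002, 0.0]
wrist_force: [-0.6, 2.8, 8.9]
width: 0.0175
finger_force: 30.0
```

```bash
python3 m.py 1.29
```

```text
t13.00 phi 1.312 r 51.2 Ft -2.20 Fr 0.79
1 [-0.21 -0.98]
2 [-0.41 -1.96]
3 [-0.58 -2.94]
4 [-0.73 -3.93]
```

Request:
drive_tool(series=[[0.01,[0.0002,0.0007,0],[0,0,0]],[0.01,[0.0004,0.0015,0],[0,0,0]],[0.01,[0.0004,0.0015,0],[0,0,0]]])

```text
time: 13.38
tool_pos: [0.53, -0.2076, 0.0879]
ee_rot: [-3.136, 0.003, 0.001]
wrist_force: [-1.5, 4.2, 8.7]
width: 0.017
finger_force: 30.0
```

```bash
python3 m.py 1.26
```

```text
t13.53 phi 1.300 r 51.2 Ft -4.51 Fr 1.79
1 [-0.24 -0.97]
2 [-0.46 -1.95]
3 [-0.67 -2.92]
4 [-0.85 -3.91]
```

The table is blocked in reverse as well, so the pawl is in the notch. I'll go to the middle of the play and open the gripper.

Request:
drive_tool(series=[[0.01,[-0.0003,-0.002,0],[0,0,0]],[0.01,[-0.0006,-0.004,0],[0,0,0]],[0.04,[-0.0006,-0.004,0],[0,0,0]],[0.05,[-0.0006,-0.004,0],[0,0,0]],[0.05,[-0.0006,-0.004,0],[0,0,0]]])

```text
time: 14.15
tool_pos: [0.5296, -0.2059, 0.0863]
ee_rot: [-3.14, 0.002, -0.0]
wrist_force: [-0.3, 0.3, -0.2]
width: 0.044
finger_force: 0.0
```

Request:
drive_tool(series=[[0.05,[0,0,0.0],[0,0,0]],[0.05,[0,0,-0.02],[0,0,0]],[0.05,[0,0,-0.04],[0,0,0]],[0.05,[0,0,-0.06],[0,0,0]],[0.05,[0,0,-0.06],[0,0,0]]])

```text
time: 14.78
tool_pos: [0.5314, -0.2071, 0.1494]
ee_rot: [3.14, -0.004, -0.0]
wrist_force: [-0.0, -0.9, -0.5]
width: 0.0497
finger_force: 0.0
```

```bash
python3 - <<'E'
from h import *
print(robot.get_obs()["tool_pos"])
i=imaging.snapshot("scene")[200:340,250:420][:,:,::-1]
j=imaging.snapshot("side")[240:400,220:400][:,:,::-1]
o=np.zeros((400,800,3),np.uint8);o[:,:350]=cv2.resize(i,(350,288),interpolation=2)[:0] if 0 else 0;o[:288,:350]=cv2.resize(i,(350,288),interpolation=2);o[:,350:]=cv2.resize(j,(450,400),interpolation=2)
cv2.imwrite("pics/c3.png",o)
E
```

```text
[ 0.53139299 -0.20705444  0.14941887]
```

View pics/c3.png

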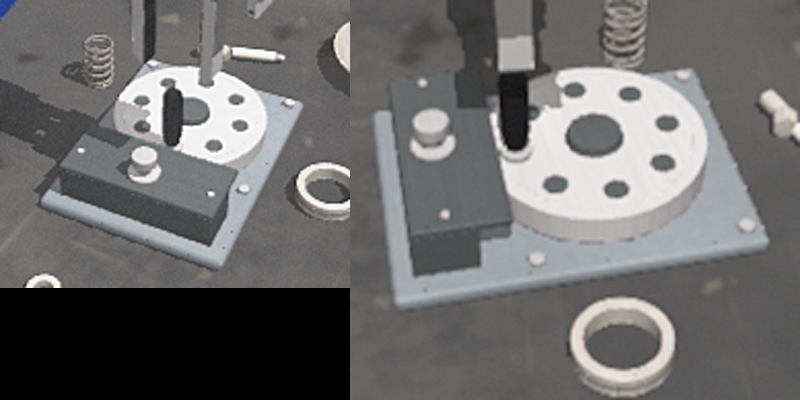

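The handle now stands at the cover with the pawl caught, and the button is unobstructed at (0.481, -0.207). I'll close the fingers and move above it.

Request:
drive_tool(series=[[0,[-0.025,0,0],[0,0,0]],[0,[-0.0505,0,0],[0,0,0]],[0,[-0.0505,0,0.01],[0,0,0]],[0,[-0.0505,0,0.03],[0,0,0]],[0,[-0.0505,0,0.046],[0,0,0]]])

```text
time: 15.5
tool_pos: [0.4798, -0.2061, 0.0993]
ee_rot: [-3.14, 0.002, -0.0]
wrist_force: [-0.7, -0.1, 0.5]
width: 0.0036
finger_force: 0.0
```

Request:
drive_tool(series=[[0,[0,0,0],[0,0,0]],[0,[0,0,0.003],[0,0,0]],[0,[0,0,0.006],[0,0,0]],[0,[0,0,0.006],[0,0,0]]])

```text
time: 16.0
tool_pos: [0.48, -0.2066, 0.0957]
ee_rot: [3.141, -0.0, -0.0]
wrist_force: [-0.2, -0.3, -0.3]
width: 0.0006
finger_force: 0.0
```

Request:
drive_tool(series=[[0,[0,0,0.002],[0,0,0]],[0,[0,0,0.004],[0,0,0]],[0,[0,0,0.006],[0,0,0]],[0,[0,0,0.008],[0,0,0]],[0,[0,0,0.01],[0,0,0]]])

```text
time: 16.62
tool_pos: [0.4803, -0.2068, 0.0861]
ee_rot: [3.141, -0.001, -0.0]
wrist_force: [-2.8, 0.9, 14.3]
width: 0.0005
finger_force: 6.9
```

Request:
drive_tool(series=[[0,[0,0,0.001],[0,0,0]],[0,[0,0,0.002],[0,0,0]],[0,[0,0,0.003],[0,0,0]],[0,[0,0,0.003],[0,0,0]]])

```text
time: 17.12
tool_pos: [0.4804, -0.2068, 0.0861]
ee_rot: [3.14, -0.002, -0.0]
wrist_force: [-5.5, 2.9, 18.2]
width: 0.0005
finger_force: 9.3
```

The button has bottomed out with the fingertip at 61 mm and 18 N. I'll lift clear.

Request:
drive_tool(series=[[0,[0,0,-0.01],[0,0,0]],[0,[0,0,-0.03],[0,0,0]],[0,[0,0,-0.06],[0,0,0]],[0,[0,0,-0.09],[0,0,0]],[0,[0,0,-0.09],[0,0,0]]])

```text
time: 17.75
tool_pos: [0.481, -0.2072, 0.1741]
ee_rot: [3.139, -0.004, -0.0]
wrist_force: [-0.6, -0.2, -0.4]
width: 0.0005
finger_force: 0.0
```

```bash
python3 - <<'E'
from h import *
o=robot.get_obs();print(o["tool_pos"],o["wrist_force"])
j=imaging.snapshot("side")[240:400,220:400][:,:,::-1]
cv2.imwrite("pics/c4.png",cv2.resize(j,(450,400),interpolation=2))
E
```

```text
[ 0.48101545 -0.2071784   0.17410967] [-0.63520855 -0.19296416 -0.39568318]
```

View pics/c4.png

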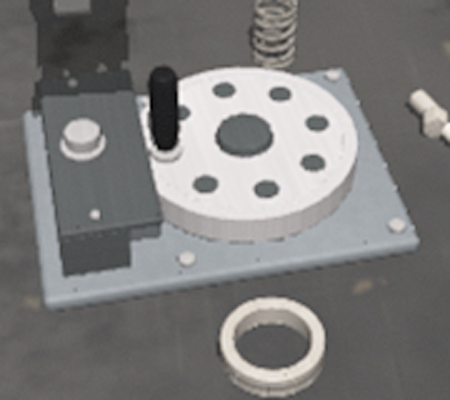

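The button at (83,132) stands lower than before, the handle is at the cover, and the small parts haven't moved.

```bash
python3 -c "
from bench import robot;print(robot.close_job())"
```

```text
the job is handed in; nothing more can be done
None
```

I turned the table about 1.3 rad clockwise until the pawl caught (it blocked the handle both ways), pushed the lock button fully down, backed the arm clear without disturbing the loose parts, and handed the job in; no verdict came back.

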